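Lock a block in its cradle with the sprung hold-down bar

ROBOT

A 6-joint arm with a two-finger parallel gripper is mounted at the origin on a cart in front of the work surface, level with it; the furniture and walls round the work are solid. World frame = base frame: x ahead of the robot, y to its left, z up, the work surface at z = 0. Lengths are in m, angles in degrees, forces in N, time in s.
With the tool pointing down it reaches from about 0.4 to 0.825 m from the base axis. Payload 7 kg.
Tool frame: the origin (TCP) lies at the very end of the fingers, on their centre line; the grasp point (between the pads) lies 19 mm behind it; z points along the fingers, y is the line along which they close (so a half turn about z gives the same grasp; the last joint's range is limited). The gripper opens to 88 mm and grips with 3 to 60 N. Pads are 19 mm wide; open, the fingers measure 130 mm over their backs; the gripper's body (78 mm by 193 mm) begins 47 mm behind the grasp point.
Start: joints at [81.48, 20.546, 0.682, 0, -70.136, -16.507], TCP at [0.286, 0.612, 0.227] pointing down, gripper open.
Joint ranges: [-176.03, 176.03], [-82.01, 121.73], [-58.28, 71.71], [-173.87, 95.51], [-174.79, -0.11], [-173.66, 173.66]. Speed limits (degrees/s): [136.94, 136.94, 172.46, 180, 180, 180].

INTERFACE

Orientations are given as [roll, pitch, yaw] about the fixed x, y, z axes, in that order (R = Rz(yaw) Ry(pitch) Rx(roll)).
In Python, from plant import r gives the robot as it stands. The module is installed in compiled form; this text tells all that it offers.
- The arm moves only by the tool jog_arm, never from a script. Its arguments are lists of equal length, an entry for each row: "travel": the shift along the tool's x, y, z each as a share of 50 cm, from -1 to 1, a list of three; "dr": the turn, a rotation vector about the tool's x, y, z each as a share of 360 degrees, from -1 to 1, a list of three; "claw": the opening, from 0 (shut) to 1 (fully open). A call has exactly 10 rows; each row is the pose to reach, as a shift and turn from the pose commanded when the call began, along the tool's axes at that moment, turning the shorter way round; what a row does not reach only later rows make up. A row lasts 1/8 s, in which the tool goes at most 62.5 mm and 10.7 degrees, less where a joint would pass 70% of its speed; a pose out of reach is approached as far as the arm can. A call with a number of a shift or a turn outside -1 to 1 is refused whole. A call with a gripper value outside its range is refused whole. The fingers move at their own pace and stop on an object; "newtons" is the grip in N (left out, the last holds). Time passes only in rows, so rows that repeat a pose let the fingers close, or fill a call up. It gives the time, the measured TCP pose, the force, the opening and the grip force at its end, in the units of the state.
- r.get_state(): the state, without advancing time (a new reading comes with each control period).
- r.capture(name): name is "scene" or "top"; returns a dict with "pixels" (420x560x3 uint8, red, green, blue), "range_z" (420x560 float32, m along the optical axis (not along the pixel's ray), 0 where there is no reading), "fx", "fy", "cx", "cy" (pixels), "dist_coeffs" ([k1, k2, p1, p2, k3] as OpenCV has them; the pictures are not rectified), "position" and "attitude" of the camera in the world. Camera axes: x right, y up, looking along -z (the intrinsics and any distortion apply to the point x, -y, -z); pixel columns grow to the right and rows downward; lengths in m; the calibration is good to about 2 mm. A picture is of the moment at which its call begins.
- r.close_job(): hands the job in; it is judged then, once.
Trained networks look in the newest picture that a camera, given by its name, has taken for a name from the list of things; names that differ only in an ending like _2 or _b are one class to them, and where a whole thing is asked for, a point or a joint stands for the part that bears it (a point fixed in the world has none). Each returns a list of dicts, best first, with "conf" (0 to 1); they miss things now and then, are a little off and sometimes report something else, mostly with a low value. They report only what shows in the picture. A call takes as long as a camera call.
- r.boxes_of(name, camera): "extent" ([left, top, right, bottom] in pixels, round what is visible of it).
- r.regions_of(name, camera): "pixels" (420x560 bool, what is visible of it) and "extent" ([left, top, right, bottom] in pixels, round what is visible of it).
- r.tip_of(name, camera): "at" ([column, row] in pixels: a listed point, or the origin of a listed thing).
The state is a dict: "time_s": time; "joints": joint angles; "qd": joint speeds; "joint_torque": joint torques, N m; "tcp_pos": TCP position; "eef_rot": TCP orientation; "contact_force": force on the tool from outside, world axes, zero at the start; "moment": the same for the moment, N m; "gripper_width": finger opening in m; "gripper_force": force on a finger pad.
Only numpy, scipy, OpenCV 4.12 (cv2) and the standard library are available. Lean on these libraries where they do the work, as an engineer would, in place of code of your own. Each camera call takes 0.05 s, during which the arm holds its last target. There are 200 camera calls.

TASK

Lock the block into the blue cradle with the longer, orange-tabbed spring bar: pinch its two tabs together, lower it across the block between the cradle's two cheeks, and let go so that its pins spring out into the recess in each cheek and the bar sits flat on the block. The shorter green-tabbed bar belongs to another cradle and does not fit.

Things in the scene. Friction and masses are not known exactly. Their poses are not given: they have to be found in the camera images.
- spring_bar: Longer spring bar, standing upright: aluminium body 68 (own y) x 30 x 18 mm, an 8 mm steel pin at each end, axis 10 mm above the underside, two upright orange tabs. Tip to tip 100 mm with pins out, 70 mm squeezed. Origin: centre of underside; y along the pins, z up; 0.14 kg. Hold it by the tabs with fingertips 30 mm or more above its underside, to stay clear of the cradle's cheeks.
- spring_bar_left (a joint): How far the pin and tab at the bar's +y end are pushed in, m: 0 out, 0.015 in (hard stop). A spring pushes out with 4 N (out) to 10 N (in). The tab moves with its pin; it is 26 mm wide (x), 5 mm thick (y), 22 to 70 mm above the underside. The two tabs' outer faces are 66 mm apart with both pins out, 36 mm with both in.
- spring_bar_right (a joint): The same for the pin and tab at the bar's -y end.
- cradle: Blue fixed cradle; origin: centre of underside, z up. A gold-tan block 211 mm (along x) x 44 mm is fixed in it, its flat top at z 50 mm. Two cheeks at +y and -y, 52 mm wide, tops at z 77, inner faces 84 mm apart, each with a dark recess 26 mm wide, 7 mm deep, from z 52 to 70. Bar in place: centred on the block, its y along the cradle's y (either way), pins at z 60.

How it is judged:
By the outcome, as a careful person would: the job done as asked, in the order asked, and still so for the second after the job is handed in, with the robot touching nothing.
It also fails if it takes over 35 s, if anything falls off the work surface, if the arm or the gripper's body presses on something with over 40 N, if the wrist force passes 120 N, or if a joint passes its speed limit or range.

## Working session

There is one attempt and no reset: what is moved stays moved. The work goes in short steps, Python scripts to look and compute and a tool call to move; the robot and the scene stay as the last step left them, time stands still between calls to the robot, and variables do not carry over. Pictures are saved under pics/ and viewed, at most 10 in all, crops included, and the job is handed in when it is done.

Besides the shell and the picture viewer there is one more tool, called after "Emit:" by a JSON object that holds its "fn" and its "kwargs", one argument or row to a line. jog_arm: Moves the arm, as the interface text tells. Its arguments: {"type":"object","properties":{"travel":{"type":"array"},"dr":{"type":"array"},"claw":{"type":"array"},"newtons":{"type":"number"}},"required":["travel","dr","claw"]}

```bash
mkdir -p pics; cat > h.py <<'E'
from plant import r
import numpy as np, cv2
from scipy.spatial.transform import Rotation as R
def att(a):
    a=np.array(a,float)
    if a.shape==(3,3): return a
    if a.size==4: return R.from_quat(a).as_matrix()
    return R.from_euler('xyz',a,degrees=True).as_matrix()
def cloud(c):
    h,w=c['range_z'].shape
    u,v=np.meshgrid(np.arange(w),np.arange(h))
    K=np.array([[c['fx'],0,c['cx']],[0,c['fy'],c['cy']],[0,0,1.]])
    p=cv2.undistortPoints(np.stack([u,v],-1).reshape(-1,1,2).astype(np.float64),K,np.array(c['dist_coeffs'],float)).reshape(h,w,2)
    d=c['range_z']
    P=np.stack([p[...,0]*d,-p[...,1]*d,-d],-1)
    W=P@att(c['attitude']).T+np.array(c['position'])
    W[d<=0]=np.nan
    return W
def save(c,n): cv2.imwrite('pics/'+n,c['pixels'][...,::-1])
E
python3 - <<'E'
from h import *
s=r.get_state(); print({k:s[k] for k in('time_s','tcp_pos','eef_rot','gripper_width')})
ims=[]
for n in('scene','top'):
    c=r.capture(n); ims.append(c['pixels']); W=cloud(c); print(n,c['position'],c['attitude'],c['fx'])
    np.save(n+'.npy',W); np.save(n+'_p.npy',c['pixels'])
    for t in('spring_bar','spring_bar_left','spring_bar_right','cradle'):
        for d in r.regions_of(t,n)[:3]:
            m=d['pixels']; print(t,round(d['conf'],2),d['extent'],np.round(np.nanmedian(W[m],0),3))
cv2.imwrite('pics/a.png',cv2.resize(np.vstack(ims)[...,::-1],(400,600),interpolation=cv2.INTER_AREA))
cv2.imwrite('pics/top.png',cv2.resize(ims[1][...,::-1],(800,600)))
cv2.imwrite('pics/scene.png',cv2.resize(ims[0][...,::-1],(800,600)))
E
```

```text
{'time_s': 0.0, 'tcp_pos': array([0.28535584, 0.61116498, 0.22561443]), 'eef_rot': array([ 1.79903867e+02, -8.82457368e-03, -2.50322015e+01]), 'gripper_width': 0.08738058043487043}
scene [-0.31425793 -0.58340791  0.54309853] [ 62.87541115   0.17744772 -56.39921574] 527.1573720502688
spring_bar 0.8 [268.1, 203.6, 308.9, 247.5] [ 0.44  -0.103  0.022]
spring_bar_left 0.62 [267.2, 202.1, 285.6, 229.5] [ 0.451 -0.072  0.043]
spring_bar_right 0.68 [296.7, 212.6, 311.6, 247.3] [ 0.439 -0.133  0.04 ]
cradle 0.76 [179.8, 163.8, 263.1, 227.4] [0.471 0.084 0.04 ]
cradle 0.52 [270.1, 204.8, 307.3, 249.2] [ 0.44  -0.106  0.022]
top [ 0.46254443 -0.03984766  0.99731369] [  3.40175272  -0.67267458 -89.44338003] 451.37983464787294
spring_bar 0.71 [291.9, 242.2, 333.4, 258.9] [ 0.446 -0.1    0.021]
spring_bar_right 0.37 [323.4, 249.2, 333.0, 262.3] [ 0.44 -0.13  0.05]
cradle 0.9 [184.0, 177.8, 249.1, 279.2] [0.491 0.102 0.031]
```

View pics/top.png

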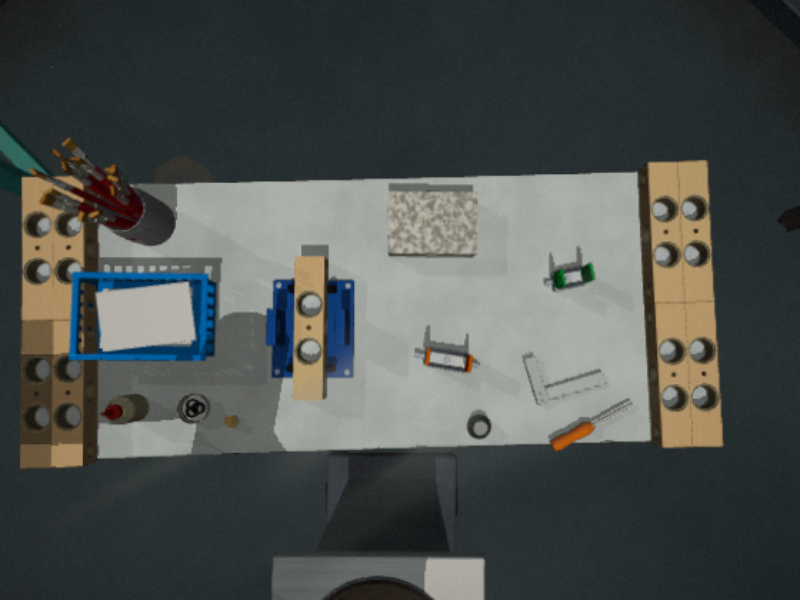

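View pics/scene.png

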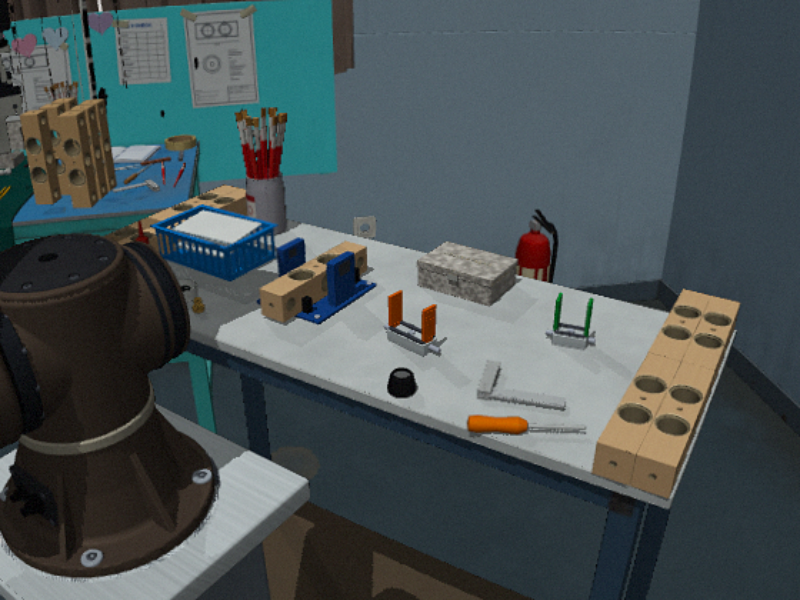

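The top view shows the orange bar near (448,357), the green bar near (572,275) and the cradle near (312,328) with its block along world x, in the 800x600 picture. In the scene view the orange bar stands upright with its two tabs near (397,310) and (429,323). Next I'll measure the bar and cradle poses from the depth data.

```bash
python3 - <<'E'
from h import *
def rect(P,l):
    q=(P[:,:2]*1000).astype(np.float32); (c,s,a)=cv2.minAreaRect(q); print(l,len(q),'med',np.round(np.median(P,0),4),'rect',np.round(c,1),np.round(s,1),round(a,1))
for n in('top','scene'):
    W=np.load(n+'.npy'); p=np.load(n+'_p.npy').astype(int); hsv=cv2.cvtColor(p.astype(np.uint8),cv2.COLOR_RGB2HSV)
    x,y,z=W[...,0],W[...,1],W[...,2]
    reg=(abs(x-.45)<.08)&(abs(y+.1)<.08)
    org=reg&(hsv[...,0]<15)&(hsv[...,1]>150)&(z>.02)
    for l,m in(('tabL',org&(y>-.1)),('tabR',org&(y<-.1)),('barlow',reg&(z>.004)&(z<.03))):
        rect(W[m],n+' '+l)
    reg=(abs(x-.49)<.14)&(abs(y-.1)<.1)
    blk=reg&(abs(z-.05)<.006)&(hsv[...,0]<25)
    rect(W[blk],n+' block')
    for l,m in (('ck+',y>.1),('ck-',y<.1)):
        rect(W[reg&m&(abs(z-.077)<.006)],n+' '+l)
    rect(W[reg&(hsv[...,0]>100)&(hsv[...,0]<130)&(hsv[...,1]>120)&(z<.03)],n+' base')
    print('table z',np.nanmedian(z[(abs(x-.45)<.05)&(abs(y+.0)<.03)]))
c=r.capture('top'); im=c['pixels'][165:295,170:350]
cv2.imwrite('pics/t2.png',cv2.resize(im[...,::-1],None,fx=4.4,fy=4.4,interpolation=cv2.INTER_CUBIC))
E
```

```text
top tabL 30 med [ 0.4523 -0.07    0.0708] rect [451.6 -70. ] [ 5.  22.9] 81.3
top tabR 43 med [ 0.4427 -0.1295  0.0699] rect [ 441.8 -130.5] [ 5.1 22.8] 79.7
top barlow 762 med [ 0.4478 -0.0993  0.016 ] rect [450.2 -99.9] [157.7 160.3] 0.4
top block 1742 med [0.4901 0.1038 0.0507] rect [492.  103.9] [211.9  44.2] 0.5
top ck+ 190 med [0.4908 0.152  0.078 ] rect [491.9 152.7] [50.9 15.1] 0.5
top ck- 182 med [0.4928 0.0547 0.0779] rect [492.9  54.8] [51.1 12.7] 1.0
top base 1540 med [0.5004 0.081  0.0072] rect [492.8 109.7] [146.8 134.8] 0.6
table z 0.0013047293069146648
scene tabL 207 med [ 0.4484 -0.0719  0.0466] rect [449.2 -71.7] [ 7.2 26.3] 77.1
scene tabR 224 med [ 0.4383 -0.1321  0.0477] rect [ 440.1 -131.1] [ 7.4 26.1] 84.8
scene barlow 546 med [ 0.4374 -0.1033  0.018 ] rect [444.1 -99.9] [103.1  33.4] 82.4
scene block 766 med [0.4685 0.1055 0.0498] rect [492.4 104.1] [216.1  47.6] 0.0
scene ck+ 111 med [0.487  0.1499 0.0771] rect [489.7 153.7] [18.  50.9] 88.3
scene ck- 118 med [0.4881 0.0517 0.0766] rect [488.5  54.1] [56.8 17.6] 3.2
scene base 610 med [0.4708 0.0503 0.0068] rect [492.  102.9] [125.2 151.3] 89.7
table z 0.0005396380345126239
```

View pics/t2.png

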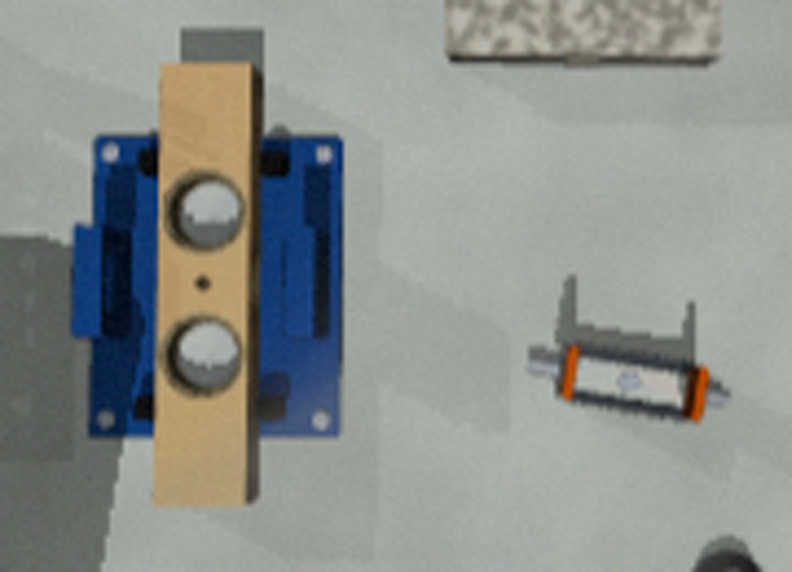

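```bash
cat >> h.py <<'E'
def go(*targets):
    s=r.get_state(); T=att(s['eef_rot']); p=np.array(s['tcp_pos'])
    print('at',np.round(s['time_s'],2),np.round(p,4),np.round(s['eef_rot'],2),np.round(s['contact_force'],1),round(s['gripper_width'],4))
    for x,y,z,yaw in targets:
        d=T.T@(np.array([x,y,z])-p)/.5
        w=R.from_matrix(T.T@att([180,0,yaw])).as_rotvec(degrees=True)/360
        print((x,y,z,yaw),np.round(d,4).tolist(),np.round(w,4).tolist())
E
python3 - <<'E'
from h import *
go((.45,.05,.2,-9.2))
E
```

```text
at 0.55 [0.2856 0.6116 0.2265] [180.     0.   -25.03] [0.2 0.1 0.7] 0.0874
(0.45, 0.05, 0.2, -9.2) [0.7732, 0.8785, 0.0531] [0.0, 0.0, -0.044]
```

Emit:
{"fn": "jog_arm", "kwargs": {
  "travel": [
    [0.773, 0.878, 0.053],
    [0.773, 0.878, 0.053],
    [0.773, 0.878, 0.053],
    [0.773, 0.878, 0.053],
    [0.773, 0.878, 0.053],
    [0.773, 0.878, 0.053],
    [0.773, 0.878, 0.053],
    [0.773, 0.878, 0.053],
    [0.773, 0.878, 0.053],
    [0.773, 0.878, 0.053]
  ],
  "dr": [
    [0, 0, -0.044],
    [0, 0, -0.044],
    [0, 0, -0.044],
    [0, 0, -0.044],
    [0, 0, -0.044],
    [0, 0, -0.044],
    [0, 0, -0.044],
    [0, 0, -0.044],
    [0, 0, -0.044],
    [0, 0, -0.044]
  ],
  "claw": [1, 1, 1, 1, 1, 1, 1, 1, 1, 1]
}}

```text
time_s: 1.8
tcp_pos: [0.4502, 0.0475, 0.2002]
eef_rot: [-180.0, -0.0, -9.3]
contact_force: [-0.6, 0.9, -0.5]
gripper_width: 0.0879
gripper_force: 0.0
```

```bash
python3 - <<'E'
from h import *
go((.446,-.1005,.11,-9.2),(.446,-.1005,.034,-9.2))
E
```

```text
at 1.8 [0.4502 0.0475 0.2002] [-1.7999e+02 -2.0000e-02 -9.3400e+00] [-0.6  0.9 -0.5] 0.0879
(0.446, -0.1005, 0.11, -9.2) [0.0397, 0.2935, 0.1804] [-0.0, -0.0, -0.0004]
(0.446, -0.1005, 0.034, -9.2) [0.0397, 0.2935, 0.3324] [-0.0, -0.0, -0.0004]
```

Emit:
{"fn": "jog_arm", "kwargs": {
  "travel": [
    [0.04, 0.296, 0.09],
    [0.04, 0.296, 0.18],
    [0.04, 0.296, 0.18],
    [0.04, 0.296, 0.21],
    [0.04, 0.296, 0.21],
    [0.04, 0.296, 0.21],
    [0.04, 0.296, 0.21],
    [0.04, 0.296, 0.21],
    [0.04, 0.296, 0.21],
    [0.04, 0.296, 0.21]
  ],
  "dr": [
    [0, 0, 0],
    [0, 0, 0],
    [0, 0, 0],
    [0, 0, 0],
    [0, 0, 0],
    [0, 0, 0],
    [0, 0, 0],
    [0, 0, 0],
    [0, 0, 0],
    [0, 0, 0]
  ],
  "claw": [1, 1, 1, 1, 1, 1, 1, 1, 1, 1]
}}

```text
time_s: 3.05
tcp_pos: [0.4462, -0.0989, 0.0952]
eef_rot: [-180.0, -0.0, -9.2]
contact_force: [1.4, 1.0, 0.2]
gripper_width: 0.0874
gripper_force: 0.0
```

```bash
python3 - <<'E'
from h import *
go((.446,-.1005,.034,-9.2))
c=r.capture('scene'); save(c,'s3.png')
cv2.imwrite('pics/s3.png',cv2.resize(c['pixels'][130:270,190:370][...,::-1],None,fx=4.4,fy=4.2,interpolation=cv2.INTER_CUBIC))
E
```

```text
at 3.05 [ 0.4462 -0.0989  0.0952] [-1.7999e+02 -1.0000e-02 -9.1700e+00] [1.4 1.  0.2] 0.0874
(0.446, -0.1005, 0.034, -9.2) [0.0001, 0.0033, 0.1224] [-0.0, -0.0, 0.0001]
```

View pics/s3.png

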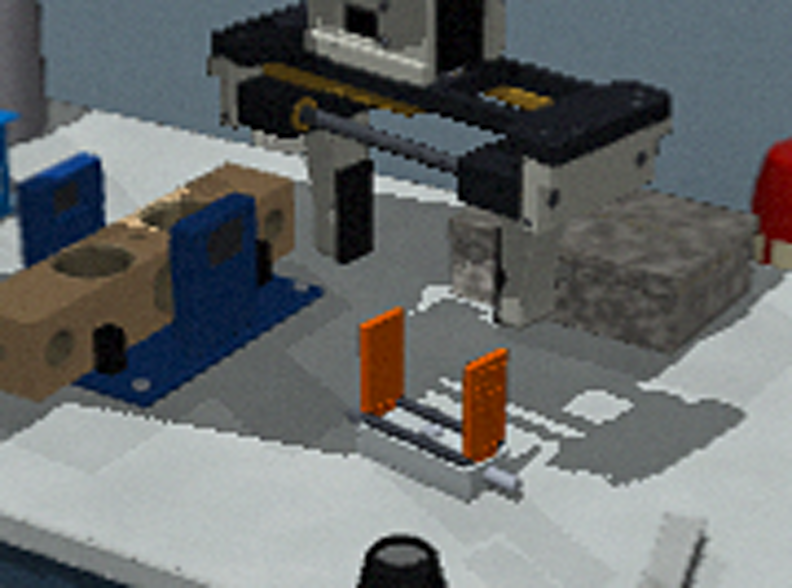

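The view shows the open fingers (pads near (354,210) and (500,260)) straddling the two orange tabs (near (382,360) and (487,400)), about 25 mm above them and centred. Now I'll lower and squeeze.

Emit:
{"fn": "jog_arm", "kwargs": {
  "travel": [
    [0, 0.002, 0.06],
    [0, 0.002, 0.122],
    [0, 0.002, 0.122],
    [0, 0.002, 0.122],
    [0, 0.002, 0.122],
    [0, 0.002, 0.122],
    [0, 0.002, 0.122],
    [0, 0.002, 0.122],
    [0, 0.002, 0.122],
    [0, 0.002, 0.122]
  ],
  "dr": [
    [0, 0, 0],
    [0, 0, 0],
    [0, 0, 0],
    [0, 0, 0],
    [0, 0, 0],
    [0, 0, 0],
    [0, 0, 0],
    [0, 0, 0],
    [0, 0, 0],
    [0, 0, 0]
  ],
  "claw": [1, 1, 1, 1, 0.8, 0.7, 0.6, 0.5, 0.4, 0.35],
  "newtons": 35
}}

```text
time_s: 4.35
tcp_pos: [0.4466, -0.0999, 0.0349]
eef_rot: [-180.0, -0.1, -9.2]
contact_force: [-5.1, 2.5, 19.7]
gripper_width: 0.0348
gripper_force: 35.1
```

Emit:
{"fn": "jog_arm", "kwargs": {
  "travel": [
    [0, 0, 0],
    [0, 0, 0],
    [0, 0, 0],
    [0, 0, 0],
    [0, 0, -0.02],
    [0, 0, -0.06],
    [0, 0, -0.1],
    [0, 0, -0.15],
    [0, 0, -0.2],
    [0, 0, -0.2]
  ],
  "dr": [
    [0, 0, 0],
    [0, 0, 0],
    [0, 0, 0],
    [0, 0, 0],
    [0, 0, 0],
    [0, 0, 0],
    [0, 0, 0],
    [0, 0, 0],
    [0, 0, 0],
    [0, 0, 0]
  ],
  "claw": [0.3, 0.3, 0.3, 0.3, 0.3, 0.3, 0.3, 0.3, 0.3, 0.3]
}}

```text
time_s: 5.6
tcp_pos: [0.4471, -0.0998, 0.136]
eef_rot: [-179.9, -0.2, -9.2]
contact_force: [0.6, 0.4, -2.2]
gripper_width: 0.0342
gripper_force: 35.0
```

```bash
python3 - <<'E'
from h import *
go((.492,.104,.16,.5))
c=r.capture('scene')
cv2.imwrite('pics/s4.png',cv2.resize(c['pixels'][110:250,190:370][...,::-1],None,fx=4.4,fy=4.2,interpolation=cv2.INTER_CUBIC))
E
```

```text
at 5.6 [ 0.4471 -0.0998  0.136 ] [-179.93   -0.21   -9.18] [ 0.6  0.4 -2.2] 0.0342
(0.492, 0.104, 0.16, 0.5) [0.0237, -0.4168, -0.0473] [-0.0001, -0.0006, -0.0269]
```

View pics/s4.png

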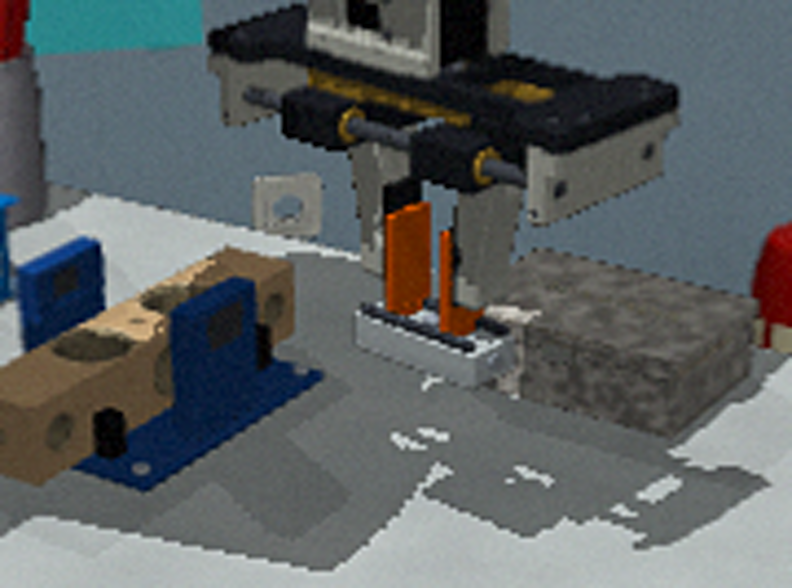

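The bar is held squeezed and level: tabs near (408,255) and (455,285), body near (435,340). Next I'll move it over the cradle.

Emit:
{"fn": "jog_arm", "kwargs": {
  "travel": [
    [0.006, -0.1, -0.03],
    [0.012, -0.2, -0.047],
    [0.018, -0.3, -0.047],
    [0.024, -0.38, -0.047],
    [0.024, -0.417, -0.047],
    [0.024, -0.417, -0.047],
    [0.024, -0.417, -0.047],
    [0.024, -0.417, -0.047],
    [0.024, -0.417, -0.047],
    [0.024, -0.417, -0.047]
  ],
  "dr": [
    [0, 0, -0.005],
    [0, 0, -0.01],
    [0, 0, -0.015],
    [0, 0, -0.02],
    [0, 0, -0.027],
    [0, 0, -0.027],
    [0, 0, -0.027],
    [0, 0, -0.027],
    [0, 0, -0.027],
    [0, 0, -0.027]
  ],
  "claw": [0.3, 0.3, 0.3, 0.3, 0.3, 0.3, 0.3, 0.3, 0.3, 0.3]
}}

```text
time_s: 6.9
tcp_pos: [0.4911, 0.1035, 0.1577]
eef_rot: [-180.0, -0.0, 0.5]
contact_force: [0.9, 0.3, -0.7]
gripper_width: 0.0341
gripper_force: 35.0
```

```bash
python3 - <<'E'
from h import *
go((.492,.104,.084,.5))
c=r.capture('scene'); W=cloud(c); p=c['pixels']
hsv=cv2.cvtColor(p,cv2.COLOR_RGB2HSV); x,y,z=np.moveaxis(W,-1,0)
reg=(abs(x-.492)<.06)&(abs(y-.104)<.06)&(z>.09)
org=reg&(hsv[...,0]<15)&(hsv[...,1]>150)
for l,m in(('L',org&(y>.1)),('R',org&(y<.1))):
    q=W[m]
    if len(q)<5: continue
    print(l,len(q),np.round(np.percentile(q,[2,50,98],axis=0),4).tolist())
    for a,b in((.13,.145),(.145,.16),(.16,.18)):
        k=q[(q[:,2]>a)&(q[:,2]<b)]
        if len(k)>4: print('  z',a,'x range',np.round(np.percentile(k[:,0],[3,97]),4),'y',np.round(np.percentile(k[:,1],[3,97]),4))
for d in r.regions_of('spring_bar','scene')[:1]:
    q=W[d['pixels']]; q=q[(q[:,2]>.1)&(q[:,2]<.147)]; print('body',len(q),np.round(np.nanpercentile(q,[3,50,97],axis=0),4).tolist())
cv2.imwrite('pics/s5.png',cv2.resize(p[90:230,150:330][...,::-1],None,fx=4.4,fy=4.2,interpolation=cv2.INTER_CUBIC))
E
```

```text
at 6.9 [0.4911 0.1035 0.1577] [-1.7999e+02 -1.0000e-02  4.9000e-01] [ 0.9  0.3 -0.7] 0.0341
(0.492, 0.104, 0.084, 0.5) [0.0017, -0.0009, 0.1474] [-0.0, -0.0, -0.0]
L 206 [[0.4548, 0.1138, 0.1441], [0.4889, 0.1173, 0.172], [0.5031, 0.1323, 0.356]]
  z 0.13 x range [0.4848 0.4992] y [0.1167 0.1201]
  z 0.145 x range [0.4795 0.5027] y [0.1145 0.1196]
  z 0.16 x range [0.4759 0.5007] y [0.1143 0.1192]
R 96 [[0.4617, 0.0708, 0.1417], [0.4828, 0.0861, 0.1598], [0.5058, 0.0908, 0.3349]]
  z 0.13 x range [0.483  0.5019] y [0.0843 0.088 ]
  z 0.145 x range [0.4786 0.4992] y [0.084  0.0898]
  z 0.16 x range [0.4776 0.4836] y [0.0835 0.0879]
body 374 [[0.4744, 0.0684, 0.1249], [0.4788, 0.0913, 0.138], [0.5021, 0.133, 0.1458]]
```

View pics/s5.png

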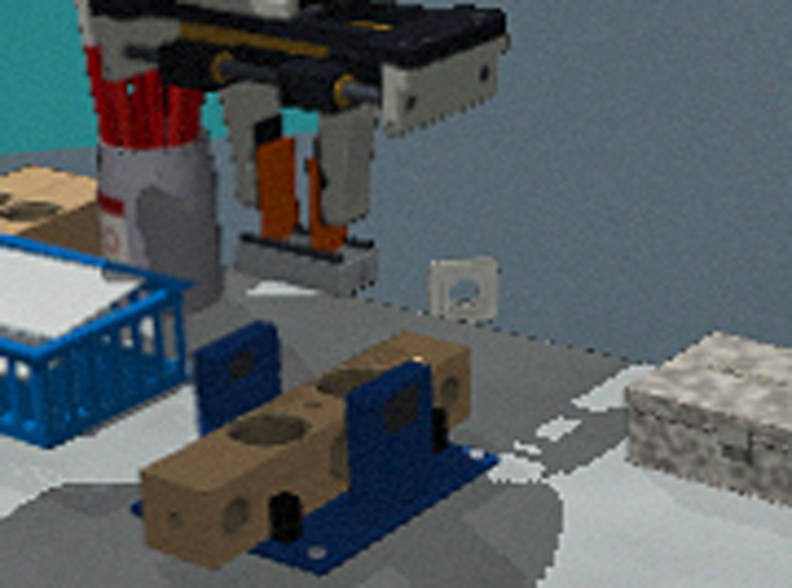

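The bar hangs level above the cradle: body near (305,265), cheeks near (238,375) and (390,450). It needs about +2 mm in x and +2 mm in y.

Emit:
{"fn": "jog_arm", "kwargs": {
  "travel": [
    [0.004, -0.004, 0],
    [0.004, -0.004, 0],
    [0.004, -0.004, 0.03],
    [0.004, -0.004, 0.06],
    [0.004, -0.004, 0.09],
    [0.004, -0.004, 0.11],
    [0.004, -0.004, 0.125],
    [0.004, -0.004, 0.136],
    [0.004, -0.004, 0.14],
    [0.004, -0.004, 0.14]
  ],
  "dr": [
    [0, 0, 0],
    [0, 0, 0],
    [0, 0, 0],
    [0, 0, 0],
    [0, 0, 0],
    [0, 0, 0],
    [0, 0, 0],
    [0, 0, 0],
    [0, 0, 0],
    [0, 0, 0]
  ],
  "claw": [0.3, 0.3, 0.3, 0.3, 0.3, 0.3, 0.3, 0.3, 0.3, 0.3]
}}

```text
time_s: 8.25
tcp_pos: [0.4933, 0.106, 0.0877]
eef_rot: [-180.0, -0.0, 0.5]
contact_force: [-0.4, -0.3, -0.0]
gripper_width: 0.0342
gripper_force: 35.0
```

Emit:
{"fn": "jog_arm", "kwargs": {
  "travel": [
    [0, 0, 0],
    [0, 0, 0.002],
    [0, 0, 0.004],
    [0, 0, 0.005],
    [0, 0, 0.005],
    [0, 0, 0.006],
    [0, 0, 0.006],
    [0, 0, 0.006],
    [0, 0, 0.006],
    [0, 0, 0.006]
  ],
  "dr": [
    [0, 0, 0],
    [0, 0, 0],
    [0, 0, 0],
    [0, 0, 0],
    [0, 0, 0],
    [0, 0, 0],
    [0, 0, 0],
    [0, 0, 0],
    [0, 0, 0],
    [0, 0, 0]
  ],
  "claw": [0.3, 0.3, 0.3, 0.3, 0.3, 0.3, 0.3, 0.3, 0.3, 0.3]
}}

```text
time_s: 9.5
tcp_pos: [0.4932, 0.1059, 0.0848]
eef_rot: [-180.0, -0.0, 0.5]
contact_force: [-2.0, -0.5, 5.5]
gripper_width: 0.0346
gripper_force: 35.0
```

```bash
python3 - <<'E'
from h import *
go((.492,.104,.084,.5))
c=r.capture('scene'); p=c['pixels']
cv2.imwrite('pics/s6.png',cv2.resize(p[120:240,160:320][...,::-1],None,fx=5,fy=5,interpolation=cv2.INTER_CUBIC))
E
```

```text
at 9.5 [0.4932 0.1059 0.0848] [-1.8e+02 -1.0e-02  5.4e-01] [-2.  -0.5  5.5] 0.0346
(0.492, 0.104, 0.084, 0.5) [-0.0024, 0.0039, 0.0017] [-0.0, -0.0, 0.0001]
```

View pics/s6.png

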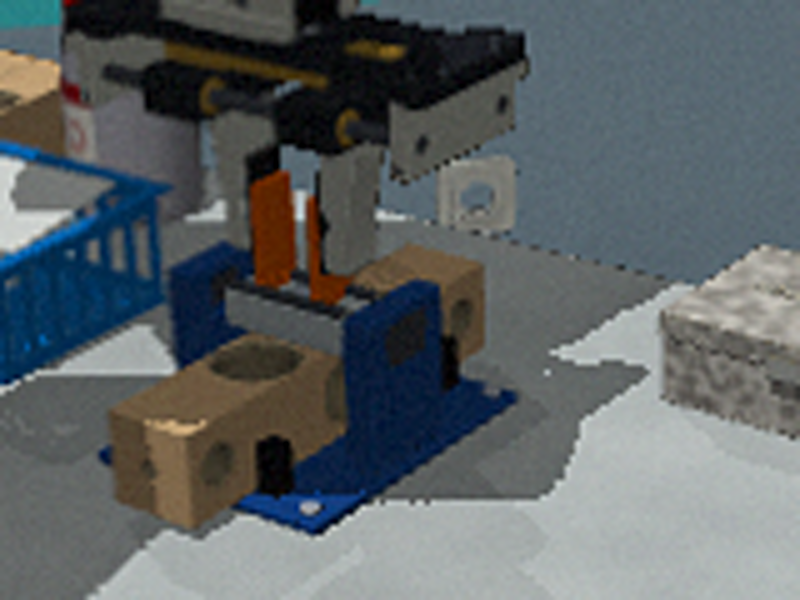

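The bar rests on the block between the cheeks (body near (290,315), 5.5 N contact). Now I'll release gradually.

Emit:
{"fn": "jog_arm", "kwargs": {
  "travel": [
    [0, 0, 0.001],
    [0, 0, 0.001],
    [0, 0, 0.001],
    [0, 0, 0.001],
    [0, 0, 0.001],
    [0, 0, 0.001],
    [0, 0, 0.001],
    [0, 0, 0.001],
    [0, 0, 0.001],
    [0, 0, 0.001]
  ],
  "dr": [
    [0, 0, 0],
    [0, 0, 0],
    [0, 0, 0],
    [0, 0, 0],
    [0, 0, 0],
    [0, 0, 0],
    [0, 0, 0],
    [0, 0, 0],
    [0, 0, 0],
    [0, 0, 0]
  ],
  "claw": [0.45, 0.52, 0.6, 0.67, 0.75, 0.82, 0.9, 1, 1, 1]
}}

```text
time_s: 10.8
tcp_pos: [0.4931, 0.106, 0.084]
eef_rot: [180.0, 0.0, 0.5]
contact_force: [0.6, -0.6, 0.2]
gripper_width: 0.0876
gripper_force: 0.0
```

Emit:
{"fn": "jog_arm", "kwargs": {
  "travel": [
    [0, 0, -0.01],
    [0, 0, -0.04],
    [0, 0, -0.1],
    [0, 0, -0.2],
    [0, 0, -0.3],
    [0, 0, -0.4],
    [0, 0, -0.4],
    [0, 0, -0.4],
    [0, 0, -0.4],
    [0, 0, -0.4]
  ],
  "dr": [
    [0, 0, 0],
    [0, 0, 0],
    [0, 0, 0],
    [0, 0, 0],
    [0, 0, 0],
    [0, 0, 0],
    [0, 0, 0],
    [0, 0, 0],
    [0, 0, 0],
    [0, 0, 0]
  ],
  "claw": [1, 1, 1, 1, 1, 1, 1, 1, 1, 1]
}}

```text
time_s: 12.05
tcp_pos: [0.4928, 0.1058, 0.2832]
eef_rot: [179.9, 0.1, 0.5]
contact_force: [-1.4, -0.3, -0.8]
gripper_width: 0.0877
gripper_force: 0.0
```

```bash
python3 - <<'E'
from h import *
go((.492,.104,.084,.5))
c=r.capture('scene'); p=c['pixels']; W=cloud(c)
hsv=cv2.cvtColor(p,cv2.COLOR_RGB2HSV); x,y,z=np.moveaxis(W,-1,0)
org=(abs(x-.492)<.03)&(abs(y-.104)<.05)&(z>.08)&(z<.14)&(hsv[...,0]<15)&(hsv[...,1]>180)
for m in (org&(y>.104),org&(y<.104)): print(m.sum(),np.round(np.percentile(W[m],[3,50,97],axis=0),4).tolist())
bt=(abs(x-.492)<.02)&(abs(y-.104)<.02)&(z>.04)&(z<.08); print('body z',np.round(np.percentile(z[bt],[50,90]),4),'x',np.round(np.percentile(x[bt],[2,98]),4))
cv2.imwrite('pics/s7.png',cv2.resize(p[135:225,180:300][...,::-1],None,fx=6.6,fy=6.6,interpolation=cv2.INTER_CUBIC))
E
```

```text
at 12.05 [0.4928 0.1058 0.2832] [1.7995e+02 8.0000e-02 5.3000e-01] [-1.4 -0.3 -0.8] 0.0877
(0.492, 0.104, 0.084, 0.5) [-0.001, 0.0031, 0.3985] [0.0001, 0.0002, 0.0001]
141 [[0.4797, 0.1304, 0.0815], [0.4916, 0.1329, 0.1009], [0.5049, 0.1352, 0.1192]]
146 [[0.4805, 0.071, 0.0816], [0.4906, 0.0732, 0.1012], [0.505, 0.0763, 0.1199]]
body z [0.064  0.0717] x [0.4727 0.5039]
```

View pics/s7.png

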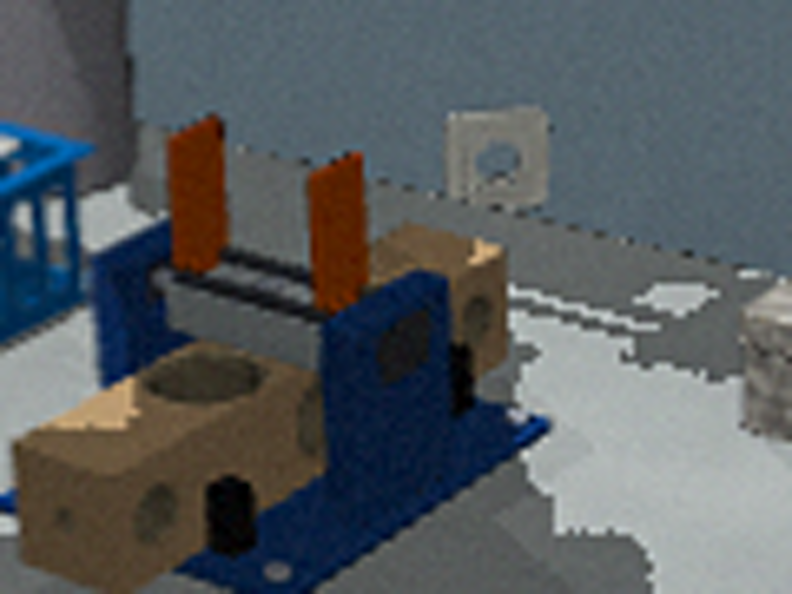

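The tabs have sprung apart (near (198,195) and (338,235)) to about 64 mm over the outer faces. Both tops are at z 0.12, so the bar is flat on the block and the pins are in the recesses. I'm handing in the job.

```bash
python3 -c "
from plant import r
print(r.close_job())"
```

```text
the job is handed in; nothing more can be done
None
```

The orange-tabbed spring bar is locked into the blue cradle, flat on the block with both pins sprung out into the recesses, and the job is handed in after about 12 s of robot time.

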